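# Lock the push-and-turn cap on the specimen canister

## Task

Close the specimen canister: put the loose black knob cap into its mouth, feel for the slots so that the two lugs drop in, press the cap down against the spring and turn it clockwise (seen from above) until the lugs catch, then let go so that it stays locked down, upright. Do not force it: neither in pressing nor in turning may the cap bear on the canister with more than 30 N in all, and do not disturb the other things on the bench.

Things in the scene. Friction and masses are not known exactly. Their poses are not given: they have to be found in the camera images.
- cap: Loose black push-and-turn cap, about 60 g, standing upright on the bench. Origin: centre of its underside; z up its axis. Round spigot 28 mm across at the foot, 32 mm from z = 6 to 22.5 mm; two steel lugs on it (see cap_lugs); flange 50 mm across at z = 22.5 to 26.5 mm; above it the knob (see cap_knob). Half a turn gives the same fit.
- cap_knob (a point): Middle of the cap's ribbed round knob, 39 mm above the cap's origin: the place to grip from above. Knob 38 mm across, z = 26.5 to 52 mm; a thin steel bar on its top lies along the line of the lugs (the cap's x axis).
- cap_lugs (a point): On the cap's axis at the height of the lugs' upper faces, 12 mm above its origin. The two steel lugs point along the cap's +x and -x, each 7 mm wide, 6 mm high (z = 6 to 12 mm), reaching 24 mm from the axis.
- canister: Fixed aluminium canister on a square steel base plate 84 mm wide. Origin: centre of the underside, on the bench; z up. Round shell 66 mm across, 56 mm inside, its top at z = 75 mm. A steel collar lies 5 mm down in the mouth (see canister_mouth), a sprung specimen below it (see canister_spring).
- canister_mouth (a point): On the axis, level with the collar's upper face, 70 mm above the bench. Collar: hole 37 mm across, two opposite slots 36 degrees wide for the lugs. The line of the slots is within 0.71 rad of the canister's x axis; that angle is not measured: feel for it (or look). It does not turn under the hand but sinks up to 4 mm on a rubber cushion (8 N, then 5 N a mm). Lugs lying on it beside the slots: cap origin at z = 64 mm.
- canister_hooks (a point): On the axis, level with the hooks' undersides, 62 mm above the bench. Clockwise (from above) from each slot's middle: slot to 18 degrees, hook 8 mm thick to 32, catch pocket under a rim 5 mm thick to 78, then a solid stop. Cap origin below 50 mm passes the hooks; 47.5 mm: flange hard on the collar. Turn from slot middle to pocket middle: 55 degrees (hook passed at 43, stop at 67).
- canister_spring (a point): On the axis, 58 mm above the bench: the top of the mounted specimen, 30 mm across, that lies on a sprung pad in the canister and pushes the cap's foot up with 3 N, growing by 0.5 N a mm pressed (7 N at the hooks). Cap origin 58 mm: in the slots, unlocked; 53 mm: locked, the spring having lifted the lugs into the pockets after the push is released.
- specimen: Bystander: round mounted specimen, 30 mm across, 19 mm high. Origin: centre of its underside.
- lens_can: Bystander: small black plastic can, 40 mm across, 52 mm high. Origin: centre of its underside.
- petri: Bystander: glass dish, 68 mm across, 20 mm high. Origin: centre of its underside.
- die_plug: Bystander: round plain steel die plug, 29 mm across, 30 mm high. Origin: centre of its underside.
Mind the look-alikes: they are no part of the job. What is shaped like the cap but purple is not meant.

How it is judged:
By the outcome, as a careful person would: the job done as asked, in the order asked, and still so for the second after the job is handed in, with the robot touching nothing.
It also fails if it takes over 58 s, if anything falls off the work surface, if the arm or the gripper's body presses on something with over 40 N, if the wrist force passes 120 N, or if a joint passes its speed limit or range.

## Robot

A 7-joint arm with a two-finger parallel gripper is mounted at the origin on a cart in front of the work surface, level with it; the furniture and walls round the work are solid. World frame = base frame: x ahead of the robot, y to its left, z up, the work surface at z = 0. Lengths are in mm, angles in rad, forces in N, time in s.
With the tool pointing down it reaches from about 350 to 900 mm from the base axis. Payload 19.9 kg.
Tool frame: the origin (TCP) lies midway between the tips of the shut fingers; the grasp point (between the pads) lies 19 mm behind it; z points along the fingers, y is the direction in which the jaws open and shut (so a half turn about z gives the same grasp; the last joint's range is limited). The gripper opens to 94 mm and grips with 3 to 60 N. Pads are 16 mm wide; open, the fingers measure 119 mm over their backs; the gripper's body (75 mm by 177 mm) begins 78 mm behind the grasp point.
Start: joints at [-1.262, 0.417, -0.01, 1.614, 0.005, 1.111, -0.053], TCP at [214.77, 586.918, 205.425] pointing down, gripper open.
Joint ranges: [-2.81, 2.81], [-0.39, 2.02], [-1.27, 1.25], [0.06, 2.57], [-1.19, 4.33], [0.19, 2], [-2.82, 2.82]. Speed limits (rad/s): [1.89, 1.89, 2.39, 2.39, 3.01, 3.01, 3.01].

## Interface

Orientations are given as a 3x3 rotation matrix whose columns are the frame's x, y, z axes.
In Python, from rig import env gives the robot as it stands. The module is installed in compiled form; this text tells all that it offers. Calls block until the motion is done:
- env.goto(position, orientation): joint-space move of the TCP to a pose.
- env.movel(position, frame=None, speed=150): straight line of the TCP; frame=None keeps the orientation; speed is the mean speed in mm/s.
- env.movej(angles): joint-space move.
- env.open_gripper() and env.close(effort=None): open the fingers fully, or close them until they stop; effort is the grip in N (None keeps the last).
- env.sleep(seconds).
- env.solve_ik(position, orientation): joint angles nearest the present ones, or None.
- env.read_camera(name): name is "scene" or "top"; returns the picture (400x640x3 uint8, red, green, blue); there is no depth.
- env.get_calibration(name): a dict with "fx", "fy", "cx", "cy" (pixels), "rvec" (rotation vector, rad) and "tvec" (3), from world to camera coordinates, as OpenCV has them. Camera axes: x right, y down, z forward; pixel columns grow to the right and rows downward; lengths in mm; the calibration is good to about 2 mm. A picture is of the moment at which its call begins. get_calibration takes no time and is no camera call.
A pose or a line that the arm cannot do raises env.MotionError and nothing moves.
- env.hand_in(): hands the job in, once; it reports no verdict.
Trained networks look in the newest picture that a camera, given by its name, has taken for a name from the list of things; names that differ only in an ending like _2 or _b are one class to them, and where a whole thing is asked for, a point or a joint stands for the part that bears it (a point fixed in the world has none). Each returns a list of dicts, best first, with "score" (0 to 1); they miss things now and then, are a little off and sometimes report something else, mostly with a low value. They report only what shows in the picture. A call takes as long as a camera call. They do not tell look-alikes from the thing itself.
- env.find_in(label, camera): "box" ([left, top, width, height] in pixels, round what is visible of it).
- env.masks_of(label, camera): "pixels" (400x640 bool, what is visible of it) and "box" ([left, top, width, height] in pixels, round what is visible of it).
Readings, each from a call of its own:
- env.get_t(): time.
- env.get_joints(): joint angles.
- env.get_joint_velocities(): joint speeds.
- env.get_effort(): joint torques, N m.
- env.get_tcp_pos(): TCP position.
- env.get_eef_rot(): TCP orientation.
- env.get_contact_force(): force on the tool from outside, world axes, zero at the start.
- env.get_ft_torque(): the same for the moment, N m.
- env.get_opening(): finger opening in mm.
Only numpy, scipy, OpenCV 4.12 (cv2) and the standard library are available. Lean on these libraries where they do the work, as an engineer would, in place of code of your own. Each camera call takes 0.05 s, during which the arm holds its last target. There are 200 camera calls.

## Working session

There is one attempt and no reset: what is moved stays moved. The work goes in short steps, each a Python script; the robot and the scene stay as the last script left them, time stands still between calls to the robot, and variables do not carry over. Pictures are saved under pics/ and viewed, about 8 in all and at most 12, crops included, and the job is handed in when it is done.

```bash
mkdir -p pics; cat > h.py <<'E'
import numpy as np, cv2
from rig import env
def snap(cam,name,crop=None,scale=1):
    im=env.read_camera(cam); o=im
    if crop: l,t,w,h=crop; o=im[t:t+h,l:l+w]
    o=cv2.resize(o,None,fx=scale,fy=scale,interpolation=cv2.INTER_CUBIC)
    cv2.imwrite('pics/'+name,o[:,:,::-1]); return im
def cal(cam):
    c=env.get_calibration(cam); K=np.array([[c['fx'],0,c['cx']],[0,c['fy'],c['cy']],[0,0,1.]])
    R=cv2.Rodrigues(np.array(c['rvec'],float))[0]; return K,R,np.array(c['tvec'],float).ravel()
def unproj(cam,uv,z):
    K,R,t=cal(cam); d=R.T@np.linalg.inv(K)@np.array([uv[0],uv[1],1.]); o=-R.T@t
    return o+d*(z-o[2])/d[2]
def proj(cam,p):
    K,R,t=cal(cam); q=K@(R@np.array(p,float)+t); return q[:2]/q[2]
def down(a):  # jaw axis (tool y) at angle a in world; z down
    y=np.array([np.cos(a),np.sin(a),0]); z=np.array([0,0,-1.]); return np.column_stack([np.cross(y,z),y,z])
E
python3 - <<'E'
from h import *
a=snap('scene','s0.png'); b=snap('top','t0.png')
cv2.imwrite('pics/b0.png',np.vstack([a,b])[:,:,::-1][::1])
for cam in('scene','top'):
    K,R,t=cal(cam); print(cam,K[0,0],-R.T@t, R[2])
    for l in('cap','cap_knob','canister','specimen','lens_can','petri','die_plug'):
        print(l,[(np.round(d['box']),round(d['score'],2)) for d in env.find_in(l,cam)][:3])
print(env.get_eef_rot())
E
```

```text
scene 492.852276619364 [  11.62255201 -470.58772023  528.31338674] [ 0.63007688  0.57658894 -0.5201426 ]
cap [(array([244., 211.,  32.,  32.]), 0.9), (array([291., 214.,  31.,  31.]), 0.78), (array([277., 190.,  20.,  30.]), 0.74)]
cap_knob [(array([277., 187.,  24.,  36.]), 0.79), (array([296., 214.,  25.,  36.]), 0.76), (array([244., 208.,  28.,  37.]), 0.66)]
canister [(array([320., 224.,  68.,  69.]), 0.72)]
specimen [(array([264., 288.,  22.,  20.]), 0.9), (array([352., 186.,  35.,  25.]), 0.16)]
lens_can [(array([311., 164.,  20.,  29.]), 0.94)]
petri [(array([354., 188.,  35.,  22.]), 0.94), (array([276., 187.,  22.,  33.]), 0.46)]
die_plug [(array([408., 207.,  17.,  24.]), 0.66)]
top 449.93120517544867 [401.11485293   3.25659722 901.10369976] [ 0.15542404  0.00480685 -0.98783615]
cap [(array([292., 192.,  24.,  26.]), 0.83), (array([249., 172.,  24.,  25.]), 0.75), (array([250., 219.,  30.,  23.]), 0.57)]
cap_knob [(array([247., 172.,  24.,  28.]), 0.92), (array([294., 195.,  20.,  23.]), 0.68)]
canister [(array([331., 187.,  54.,  53.]), 0.59)]
specimen [(array([324., 274.,  17.,  13.]), 0.78)]
lens_can [(array([242., 119.,  22.,  25.]), 0.68)]
petri [(array([295., 103.,  20.,  30.]), 0.68), (array([323., 274.,  17.,  12.]), 0.68)]
die_plug [(array([355., 115.,  15.,  17.]), 0.68)]
[[-9.39091822e-01  3.43666334e-01 -1.12332881e-05]
 [ 3.43666332e-01  9.39091813e-01 -1.35594525e-04]
 [-3.60501845e-05 -1.31196213e-04 -9.99999991e-01]]
```

View pics/s0.png

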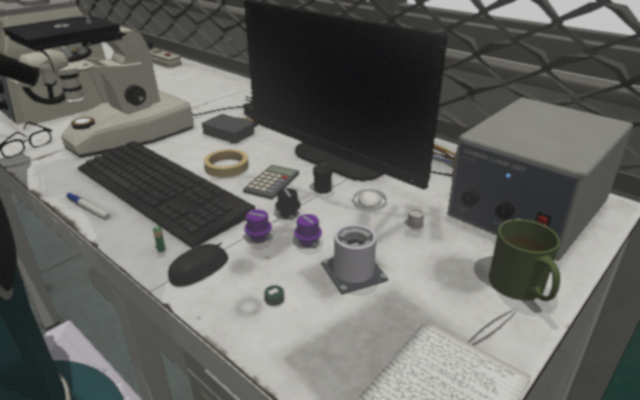

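View pics/t0.png

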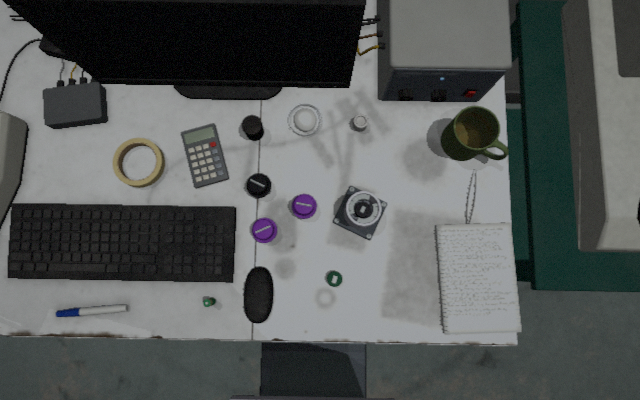

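The scene view shows the black cap at about (288,203), two purple look-alikes at (258,225) and (308,229), and the canister at (355,255). In the top view the black cap is at (259,185) and the canister mouth at (363,210). Next I'll zoom in for the bar angle, the canister axis and the slots.

```bash
python3 - <<'E'
from h import *
ims=[env.read_camera('top').astype(float) for _ in range(8)]
m=np.mean(ims,0).astype(np.uint8); cv2.imwrite('pics/mean.png',m[:,:,::-1])
def c(l,t,w,h,s,g=1.0):
    o=(255*(m[t:t+h,l:l+w]/255.)**g).astype(np.uint8); return cv2.resize(o,None,fx=s,fy=s,interpolation=cv2.INTER_CUBIC)
a=c(240,165,40,40,10,.6); b=c(333,182,60,60,400/60,.7)
cv2.imwrite('pics/c1.png',np.hstack([a,b])[:,:,::-1])
M=env.masks_of('canister','top'); 
for d in M[:2]: print(d['score'],d['box'])
for d in env.masks_of('cap','top')[:4]: 
    ys,xs=np.nonzero(d['pixels']); print('cap',d['score'],d['box'],xs.mean(),ys.mean())
print(unproj('top',(258.5,184),50),unproj('top',(363,209),75))
E
```

```text
0.92 [333.7, 184.0, 51.0, 57.0]
cap 0.76 [247.5, 220.7, 31.4, 19.7] 263.6196319018405 229.81799591002044
cap 0.67 [289.6, 190.6, 29.2, 27.0] 303.82970297029703 205.63762376237625
cap 0.58 [248.2, 172.6, 22.7, 24.2] 258.2256809338521 184.80350194552528
[553.7546894  114.44435637  50.        ] [506.08381429 -83.88370174  75.        ]
```

View pics/c1.png

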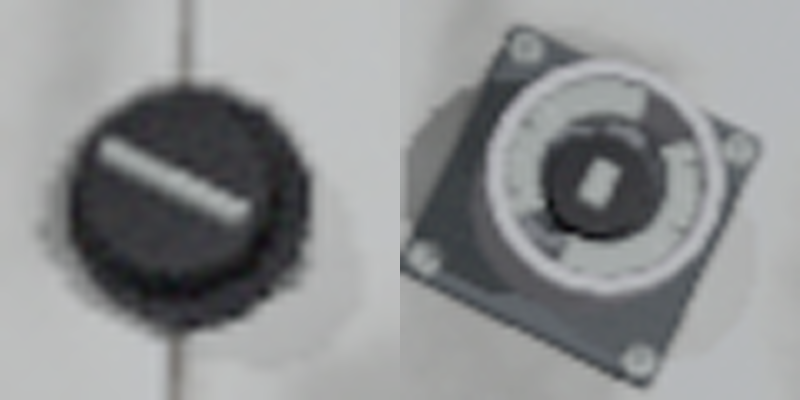

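The slots show in the close-up: the crop has one at lower left (540,235) and one at upper right (665,120), with the rim centre near (606,177). The bar runs from (105,150) to (250,212). I'll refine these numerically and cross-check with the scene camera.

```bash
python3 - <<'E'
from h import *
m=cv2.imread('pics/mean.png')
g=cv2.cvtColor(m,cv2.COLOR_BGR2GRAY)
# px conversion: crop -> full
f=lambda x,y,l,t,s:((x+.5)/s+l-.5,(y+.5)/s+t-.5)
P=unproj('top',f(206.5,177,333,182,400/60),75); print('rim centre',P)
a=unproj('top',f(105,150,240,165,10),52.5); b=unproj('top',f(250,212,240,165,10),52.5)
print('cap',(a+b)/2,'bar len',np.linalg.norm(a-b),'ang',np.degrees(np.arctan2(*(a-b)[1::-1]))%180)
# plate edges for canister axis angle
q=[unproj('top',f(x-400,y,333,182,400/60),5) for x,y in((512,25),(760,152),(645,388))]
print('plate centre',(q[0]+q[2])/2, [np.degrees(np.arctan2(*(q[i+1]-q[i])[1::-1]))%90 for i in(0,1)])
# polar profile on the collar plane
for r in(20.5,22,23.5,25):
    v=[]
    for d in range(0,360,4):
        u=proj('top',[P[0]+r*np.cos(np.radians(d)),P[1]+r*np.sin(np.radians(d)),70])
        v.append(int(cv2.getRectSubPix(g,(1,1),tuple(map(float,u)))[0,0]))
    print(r,v)
ims=[env.read_camera('scene').astype(float) for _ in range(8)]
s=np.mean(ims,0).astype(np.uint8)
h=lambda l,t,w,s_:cv2.resize((255*(s[t:t+w,l:l+w]/255.)**.6).astype(np.uint8),None,fx=s_,fy=s_,interpolation=cv2.INTER_CUBIC)
A=h(268,180,40,10);B=h(325,218,60,400/60)
def mark(I,l,t,k,p):
    u=proj('scene',p); cv2.circle(I,(int((u[0]+.5-l)*k),int((u[1]+.5-t)*k)),3,(255,0,0),-1)
c=(a+b)/2
for p in(a,b,c): mark(A,268,180,10,p)
for d in range(0,360,30): mark(B,325,218,400/60,[P[0]+33*np.cos(np.radians(d)),P[1]+33*np.sin(np.radians(d)),75])
cv2.imwrite('pics/c2.png',np.hstack([A,B])[:,:,::-1])
E
```

```text
rim centre [507.73409695 -84.89599915  75.        ]
cap [555.89729501 116.53743861  52.5       ] bar len 30.548532112633506 ang 67.80465761447498
plate centre [508.18892073 -83.78657673   5.        ] [np.float64(63.485683161158576), np.float64(64.20180850868024)]
20.5 [128, 129, 129, 130, 136, 133, 126, 125, 128, 132, 137, 134, 135, 131, 129, 124, 127, 131, 125, 124, 126, 129, 131, 129, 130, 133, 127, 131, 120, 81, 55, 47, 42, 36, 43, 66, 80, 90, 115, 131, 135, 136, 136, 137, 137, 137, 139, 139, 139, 139, 139, 139, 139, 139, 140, 141, 139, 139, 139, 135, 138, 140, 138, 136, 140, 141, 141, 140, 139, 138, 138, 138, 135, 131, 122, 74, 53, 49, 50, 52, 53, 56, 66, 93, 117, 128, 135, 134, 130, 127]
22 [138, 138, 137, 135, 136, 137, 137, 136, 136, 139, 140, 138, 137, 136, 134, 135, 137, 136, 135, 137, 138, 138, 138, 136, 137, 139, 139, 137, 116, 85, 57, 60, 62, 60, 72, 83, 85, 85, 113, 134, 140, 140, 141, 141, 141, 141, 142, 142, 141, 141, 141, 141, 141, 142, 144, 144, 143, 141, 135, 130, 136, 141, 140, 140, 141, 142, 141, 140, 139, 137, 132, 129, 138, 134, 109, 71, 55, 53, 55, 56, 57, 57, 
[... 210 characters left out ...]
2, 88, 74, 78, 111, 138, 140, 141, 141, 141, 141, 141, 141, 141, 142, 142, 141, 141, 142, 142, 146, 145, 142, 140, 131, 122, 135, 140, 140, 140, 141, 144, 140, 140, 139, 135, 123, 123, 137, 133, 104, 70, 55, 55, 55, 57, 57, 57, 60, 94, 125, 137, 137, 137, 138, 138]
25 [136, 136, 136, 135, 135, 136, 136, 136, 136, 141, 142, 136, 134, 122, 119, 130, 136, 135, 136, 142, 138, 138, 136, 135, 122, 119, 131, 134, 120, 91, 87, 92, 92, 84, 76, 72, 61, 66, 111, 135, 140, 137, 139, 141, 141, 142, 141, 138, 138, 136, 138, 139, 140, 140, 143, 145, 138, 135, 132, 109, 125, 133, 130, 139, 133, 134, 126, 123, 122, 120, 107, 116, 136, 124, 94, 58, 56, 56, 56, 57, 58, 57, 58, 82, 119, 137, 135, 135, 137, 137]
```

View pics/c2.png

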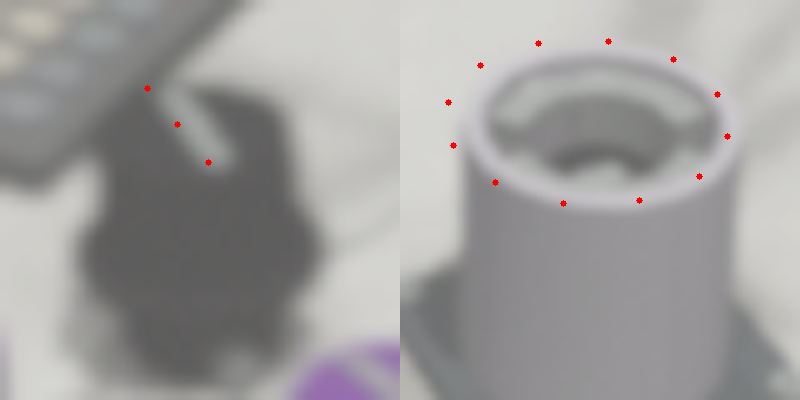

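Slot line is about 134.5° and the bar about 67.8°. The two cameras differ by a common shift of about 3 mm, so I split it: cap at (556.9,115.4), canister at (508.7,-86). Now I'll check the IK branches.

```bash
python3 - <<'E'
from h import *
print('t',env.get_t(), [np.round(unproj('top',p,45),0) for p in((264,230),(303,206),(252,127))])
for k in (0,90,180,270):
  for nm,p,a in(('g1',(556.9,115.4,30),125+k),('g2',(556.9,115.4,30),35+k),('up',(556.9,115.4,150),35+k),('ins',(508.7,-86,100),101.7+k),('end',(508.7,-86,78),41.7+k)):
    j=env.solve_ik(p,down(np.radians(a))); print(a,nm,None if j is None else np.round(j,2))
E
```

```text
t 1.7 [array([466., 101.,  45.]), array([513.,  28.,  45.]), array([669., 132.,  45.])]
125 g1 [-0.31  0.55  0.06  1.88 -0.05  0.71  1.96]
35 g2 [-0.58  0.58  0.41  1.89 -0.33  0.73  0.63]
35 up [-0.62  0.41  0.46  1.82 -0.22  0.96  0.54]
101.7 ins [-0.37  0.41  0.59  1.99 -0.31  0.82  2.16]
41.7 end [-0.47  0.49  0.72  2.01 -0.44  0.8   1.23]
215 g1 [-1.02  0.87  1.08  1.91 -0.94  0.98 -2.02]
125 g2 [-0.31  0.55  0.06  1.88 -0.05  0.71  1.96]
125 up [-0.39  0.38  0.16  1.82 -0.07  0.95  1.99]
191.7 ins [-0.72  0.61  1.08  2.   -0.67  0.95 -2.22]
131.7 end [-0.22  0.42  0.39  2.   -0.23  0.77  2.61]
305 g1 [-0.7   0.62  0.58  1.9  -0.48  0.76 -0.82]
215 g2 [-1.02  0.87  1.08  1.91 -0.94  0.98 -2.02]
215 up [-1.04  0.62  1.08  1.84 -0.62  1.08 -2.25]
281.7 ins [-0.66  0.55  0.98  2.   -0.58  0.9  -0.73]
221.7 end [-0.71  0.66  1.08  2.02 -0.75  0.93 -1.64]
395 g1 [-0.58  0.58  0.41  1.89 -0.33  0.73  0.63]
305 g2 [-0.7   0.62  0.58  1.9  -0.48  0.76 -0.82]
305 up [-0.73  0.43  0.61  1.83 -0.29  0.97 -0.96]
371.7 ins [-0.52  0.46  0.78  2.   -0.43  0.85  0.71]
311.7 end [-0.57  0.54  0.87  2.01 -0.56  0.84 -0.23]
```

```bash
python3 - <<'E'
from h import *
x,y=556.9,115.4
r=np.radians
env.movel([x,y,205],speed=350); 
env.goto([x,y,110],down(r(35)))
env.movel([x,y,32],speed=100)
env.close(5); print('g1',env.get_opening(),env.get_contact_force()); env.open_gripper()
env.movel([x,y,70],speed=150)
env.goto([x,y,70],down(r(305)))
env.movel([x,y,31],speed=100)
env.close(40); print('g2',env.get_opening(),env.get_contact_force())
print(env.get_t(),env.get_tcp_pos(),np.round(env.get_joints(),2))
snap('scene','s1.png',(200,120,220,180),3)
E
```

```text
g1 38.04834214986249 [ 1.41482017 -0.55128853  0.05685122]
g2 37.29658783944398 [ 0.24231594 -0.35136159 -0.34034729]
10.0333 [556.90331652 115.39996037  31.00974996] [-0.77  0.65  0.67  1.9  -0.55  0.79 -0.75]
```

View pics/s1.png

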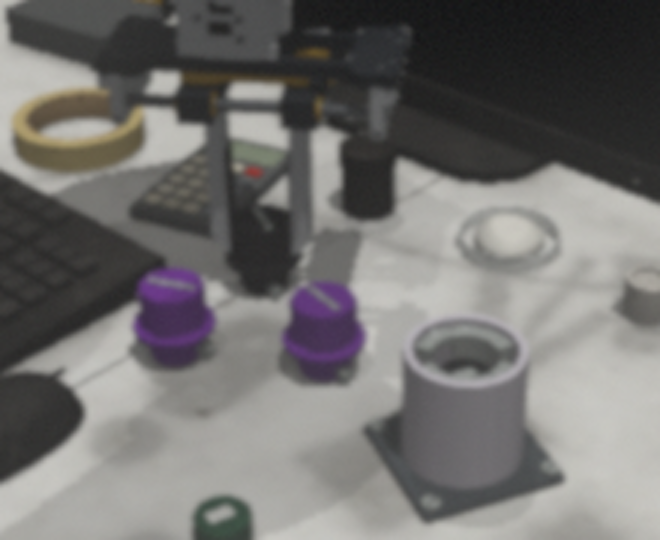

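The black cap stands between the fingers at about (262,240) in the crop, with the purple ones and the canister undisturbed. Both grips read 38 mm, so it is centred. Next I'll lift it, carry it over and check alignment.

```bash
python3 - <<'E'
from h import *
r=np.radians
X,Y=508.7,-86.
env.movel([556.9,115.4,135],speed=150)
env.goto([X,Y,135],down(r(371.7)))
env.movel([X,Y,114],speed=80); env.sleep(.2)
F=np.mean([env.get_contact_force() for _ in range(5)],0); print(F,env.get_t(),env.get_opening(),env.get_tcp_pos(),np.round(env.get_joints(),2))
np.save('tare.npy',F)
a=snap('scene','s2.png',(315,175,80,110),5); b=snap('top','t2.png',(320,165,80,80),6)
# predicted foot circle of cap vs rim, drawn on scene
I=cv2.imread('pics/s2.png')
for R,z,c in((25,83+22.5,(0,0,255)),(33,75,(0,255,0))):
  for d in range(0,360,20):
    u=proj('scene',[X+R*np.cos(r(d)),Y+R*np.sin(r(d)),z]); cv2.circle(I,(int((u[0]+.5-315)*5),int((u[1]+.5-175)*5)),2,c,-1)
cv2.imwrite('pics/s2m.png',I)
E
```

```text
[-0.4915722  1.218836  -0.0456706] 12.8333 37.61056802171882 [508.90481243 -86.01659109 114.31532922] [-0.35  0.38  0.56  1.98 -0.27  0.85  0.56]
```

View pics/s2m.png

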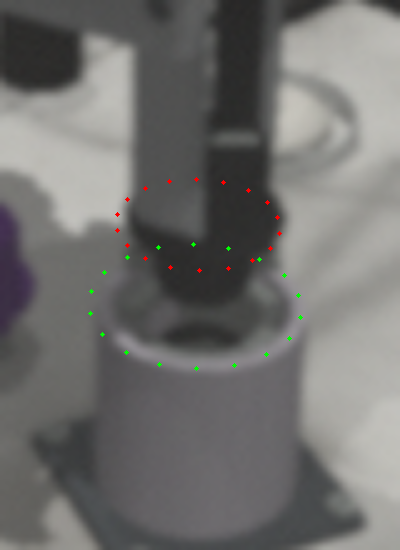

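In the crop the cap hangs over the mouth, with the flange centre near x=206 and the rim centre near x=200. Against the projected marks that is about 0.8 mm off, so I'll shift by that and descend by feel.

```bash
python3 - <<'E'
from h import *
X,Y=508.2,-85.4; T=np.load('tare.npy')
env.movel([X,Y,100],speed=60)
z=100
for z in [98,96,95,94,93,92,91,90,89,88,87]:
    env.movel([X,Y,z],speed=25); env.sleep(.08)
    f=env.get_contact_force()-T; p=env.get_tcp_pos(); print(z,np.round(p,2),np.round(f,1),np.round(env.get_ft_torque(),2))
    if np.linalg.norm(f)>(7 if z>89 else 10): print('stop'); break
print(env.get_t(),env.get_opening())
E
```

```text
98 [508.25 -85.43  98.08] [ 0.7 -1.2 -0.3] [-0.07  0.08 -0.01]
96 [508.17 -85.44  95.99] [-0.  -1.6 -0.7] [-0.05  0.07  0.02]
95 [508.21 -85.38  95.  ] [ 0.6 -1.4 -0.9] [-0.07  0.11 -0.01]
94 [508.18 -85.37  93.98] [-0.7 -1.6  0.1] [-0.05  0.02 -0.  ]
93 [508.19 -85.42  92.98] [ 0.5 -1.2 -0.8] [-0.07  0.03 -0.05]
92 [508.2  -85.39  91.98] [ 0.8 -1.6 -0.9] [-0.05 -0.03 -0.07]
91 [508.18 -85.4   90.97] [ 0.2 -1.3 -1. ] [-0.08  0.07 -0.01]
90 [508.18 -85.41  89.98] [ 0.4 -2.  -0.2] [-0.09 -0.01  0.03]
89 [508.18 -85.41  88.99] [ 1.5 -1.1  0.4] [-0.04 -0.02  0.01]
88 [508.21 -85.41  88.05] [ 0.2 -1.7  2.3] [-0.06  0.22 -0.  ]
87 [508.21 -85.4   87.02] [-0.4 -1.2  2.3] [-0.09  0.28  0.03]
16.9833 36.97588996682945
```

The lugs dropped into the slots: no load at cap z=64, and spring contact near 58. Now press and turn, watching force and moment.

```bash
python3 - <<'E'
from h import *
X,Y=508.2,-85.4; T=np.load('tare.npy'); M0=env.get_ft_torque()
def rd():
    q=[(env.get_contact_force()-T) for _ in range(3)]; return np.mean(q,0), np.array(env.get_ft_torque())-M0
for z in [85,83,82,81,80.5,80,79.6,79.3]:
    env.movel([X,Y,z],speed=25); env.sleep(.1)
    f,m=rd(); print(z,np.round(env.get_tcp_pos()[2],2),np.round(f,1),np.round(m,2))
    if np.linalg.norm(f)>13: break
ok=np.linalg.norm(f)<20
if ok:
  for d in range(5,61,5):
    d=min(d,56)
    env.movel([X,Y,z],down(np.radians(371.7-d)),speed=20); env.sleep(.1)
    f,m=rd(); print('turn',d,np.round(env.get_tcp_pos(),2),np.round(f,1),np.round(m,2))
    if abs(m[2])>.25 or np.linalg.norm(f)>18: print('stop'); break
print(env.get_t(),env.get_opening())
E
```

```text
85 85.0 [-0.1 -1.5  5.1] [-0.01  0.01 -0.05]
83 83.09 [-0.3 -1.2  4.5] [ 0.01  0.02 -0.03]
82 82.08 [-0.1 -1.7  5.9] [ 0.05  0.1  -0.05]
81 81.12 [-1.1 -1.9  6.7] [ 0.05  0.13 -0.06]
80.5 80.63 [-1.  -1.5  7.1] [ 0.02  0.12 -0.02]
80 80.15 [-1.7 -1.8  6.7] [ 0.03  0.19 -0.04]
79.6 79.75 [-0.6 -1.4  6.3] [0.02 0.13 0.01]
79.3 79.47 [-1.5 -1.6  7.1] [ 0.01  0.21 -0.06]
turn 5 [508.48 -85.44  79.54] [-0.  -1.8  6.9] [ 0.02 -0.07 -0.09]
turn 10 [508.54 -85.44  79.56] [ 1.3 -1.4  6.8] [-0.02 -0.16  0.01]
turn 15 [508.58 -85.48  79.56] [ 0.4 -1.5  6.7] [-0.01 -0.2  -0.07]
turn 20 [508.58 -85.45  79.55] [ 0.6 -1.7  6.3] [-0.04 -0.19 -0.04]
turn 25 [508.6  -85.44  79.57] [ 0.7 -1.3  6.2] [-0.07 -0.14 -0.05]
turn 30 [508.58 -85.49  79.56] [ 1.2 -1.   7.9] [ 0.01 -0.19 -0.07]
turn 35 [508.54 -85.45  79.55] [ 0.5 -1.5  7.2] [-0.05 -0.12 -0.04]
turn 40 [508.57 -85.46  79.56] [-0.2 -2.3  6.2] [ 0.04 -0.21 -0.05]
turn 45 [508.56 -85.47  79.54] [ 0.5 -1.8  6.4] [ 0.04 -0.14 -0.07]
turn 50 [508.56 -85.46  79.53] [ 0.6 -1.5  7.1] [-0.   -0.15 -0.03]
turn 55 [508.57 -85.46  79.54] [ 1.  -1.3  6.8] [ 0.02 -0.16 -0.07]
turn 56 [508.55 -85.44  79.56] [ 1.2 -0.8  6.9] [ 0.   -0.12 -0.02]
23.9833 37.15257975267724
```

It turned 56° without resistance. Now I'll let the spring lift it and feel for the catch before letting go.

```bash
python3 - <<'E'
from h import *
X,Y=508.4,-85.4; T=np.load('tare.npy')
for z in [80.5,81.5,82.5,83,83.5,84,84.5,85]:
    env.movel([X,Y,z],speed=20); env.sleep(.1)
    f=np.mean([env.get_contact_force()-T for _ in range(3)],0); print(z,np.round(env.get_tcp_pos()[2],2),np.round(f,1))
    if f[2]<1.5: print('caught'); break
E
```

```text
80.5 80.68 [ 0.4 -1.9  6.6]
81.5 81.68 [-0.1 -1.5  5.6]
82.5 82.67 [-0.1 -1.4  6. ]
83 83.11 [ 0.9 -1.4  4.8]
83.5 83.55 [ 1.8 -2.3  4. ]
84 84.01 [ 3.2 -3.1  1.9]
84.5 84.18 [ 5.5 -3.4 -6.6]
caught
```

```bash
python3 - <<'E'
from h import *
env.movel([508.4,-85.4,83.9],speed=20)
env.open_gripper(); env.sleep(.2); print(env.get_opening())
env.movel([508.4,-85.4,150],speed=120)
env.movel([400,-250,260],speed=250); env.sleep(.3)
a=snap('scene','s3.png',(310,200,90,100),4); b=snap('top','t3.png',(325,175,67,67),6)
A=cv2.imread('pics/s3.png');B=cv2.imread('pics/t3.png'); B=cv2.resize(B,(400,400)); cv2.imwrite('pics/f.png',np.hstack([A,B]))
print(env.get_t(),env.get_contact_force())
for d in env.find_in('cap','top')[:4]: print(d)
E
```

```text
94.11527368689032
30.0167 [ 0.17159468 -0.40569849  0.47781195]
{'box': [250.0, 219.0, 29.6, 18.2], 'score': 0.78}
{'box': [290.2, 191.4, 24.4, 25.8], 'score': 0.76}
{'box': [353.1, 194.6, 21.4, 24.0], 'score': 0.62}
```

View pics/f.png

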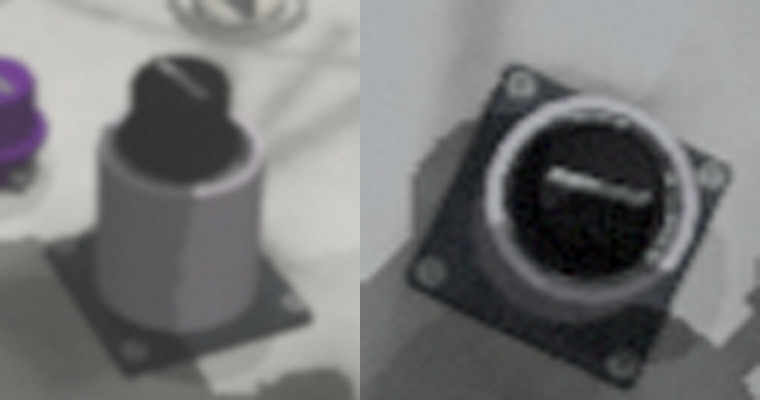

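The cap sits upright in the mouth with its flange just above the rim. The bar runs from (550,178) to (648,200), about 77° in the world frame, which is the locked angle. I'm handing in.

```bash
python3 -c "
from h import *
env.hand_in()"
```

```text
the job is handed in; nothing more can be done
```

The canister is closed: the black cap is locked down and upright, and the job is handed in. The clock stood at about 30 s of the 58 s at my last check.

- **Insertion:** I centred the cap with two grips at right angles and set the lugs to the slot line seen in the top camera, about 134.5°. The lugs dropped in at the first try, with no load where they would have rested on the collar.
- **Press and turn:** I pressed to about 48.5 mm with roughly 7 N and turned 56° clockwise. Turning moment stayed below about 0.1 N m, and no stop was hit.
- **Catch:** Raising the hand, the pull went to about -6.6 N (roughly 9 N in all, counting side force) near cap height 53 mm, so the lugs had caught. Then I opened the fingers and withdrew.

**Last checks:** the pictures show the cap upright, its bar at about 77° (78.5° expected), and the arm clear. The two purple caps were still found where they stood; I did not check the other bystanders one by one in the last pictures, but the arm felt no contact near them.

**Disagreement:** the two cameras differed by about 3 mm. I split the difference and then corrected by about 0.8 mm from a close view of the cap over the mouth.

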